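# Torque the loose bolt of the video-bar stand until the wrench clicks

### The arm

A 7-joint arm with a two-finger parallel gripper is mounted at the origin on the work surface. World frame = base frame: x ahead of the robot, y to its left, z up, the work surface at z = 0. Lengths are in m, angles in degrees, forces in N, time in s.
With the tool pointing down it reaches from about 0.425 to 0.825 m from the base axis. Payload 3.6 kg.
Tool frame: the origin (TCP) lies where the fingers leave the gripper's body, on its centre line; the fingertips stand 84 mm ahead of it and the grasp point (between the pads) lies 65 mm ahead of it; y points along the fingers, x is the direction in which the jaws open and shut, and the axes are right-handed (so a half turn about y gives the same grasp; the last joint's range is limited). The gripper opens to 93 mm and grips with 3 to 60 N. Pads are 15 mm wide; open, the fingers measure 128 mm over their backs; the gripper's body (75 mm by 188 mm) begins 65 mm behind the grasp point.
Start: joints at [72.737, 35.231, -0.722, 81.555, 0.464, 63.22, -2.315], TCP at [0.176, -0.626, 0.303] pointing down, gripper open.
Joint ranges: [-178.69, 178.69], [-17.37, 117.87], [-77.05, 75.6], [15.02, 138.74], [-78.02, 258.01], [0.78, 113.62], [-162.83, 162.83]. Speed limits (degrees/s): [159.86, 159.86, 180, 180, 180, 180, 180].

### API

Orientations are given as a 3x3 rotation matrix whose columns are the frame's x, y, z axes.
In Python, from cell import * gives the robot as it stands.
- The arm moves only by the shell command python3 -m crank 'ROWS'. ROWS is JSON, a list that holds one entry, the list of rows, each a list of 7 numbers: the closure, from -1 (fully open) to 1 (shut), then the shift along the tool's x, y, z in m, then the turn, a rotation vector about the tool's x, y, z in rad. In form: [[[fingers, x, y, z, wx, wy, wz], ...]]. A call has 1 to 20 rows; each row shifts and turns the commanded pose from where the row before left it, along the tool's axes as they then stand; what a row does not reach is not made up. A row lasts 1/10 s, in which the tool goes at most 50 mm and 8.59 degrees, less where a joint would pass 70% of its speed; a pose out of reach is approached as far as the arm can. A call is refused whole if a number of a shift passes 0.05 or a number of a turn 0.15, either way. A call with a gripper value outside its range is refused whole. The fingers move at their own pace and stop on an object; the grip force is fixed at half the most. Time passes only in rows, so rows that do not move let the fingers close. It gives the time, the measured TCP pose, the force and the opening at its end, in the units of the state.
- get_obs(): the state, without advancing time (a new reading comes with each control period).
- camera(name): name is "scene" or "side" or "wrist"; returns the picture (480x640x3 uint8, blue, green, red); there is no depth.
- camera_info(name): a dict with "vertical_fov" (degrees; the focal length in pixels is half the picture's height over the tangent of half this angle, whatever the lens; pixels are square), "cx", "cy" (the principal point, pixels), "extrinsics" (4x4, takes a point from camera to world coordinates); the wrist camera has in their place "hand_eye" (4x4, takes a point from camera to tool coordinates, whose origin is the TCP and whose axes are the tool frame's). Camera axes: x right, y down, z forward; pixel columns grow to the right and rows downward; lengths in m; the calibration is good to about 2 mm. The wrist camera is an equidistant fisheye: a pixel r from the principal point sees the ray r / f radians off the axis. A picture is of the moment at which its call begins: read the wrist's pose just before it. camera_info takes no time and is no camera call.
- hand_in(): hands the job in, once; it reports no verdict.
The state is a dict: "t": time; "joints": joint angles; "joint_vel": joint speeds; "joint_torque": joint torques, N m; "position": TCP position; "tcp_rot": TCP orientation; "ft_force": force on the tool from outside, world axes, zero at the start; "moment": the same for the moment, N m; "gripper_width": finger opening in m.
Only numpy, scipy, OpenCV 4.12 (cv2) and the standard library are available. Lean on these libraries where they do the work, as an engineer would, in place of code of your own. Each camera call takes 0.05 s, during which the arm holds its last target.

### The job

The video bar's stand is held down by two bolts with a click-type torque wrench on each; tighten the one with the red cap by swinging its handle clockwise (seen from above) beneath the bar until the handle breaks over at its hinge. Stop at the click, clearly folded but well before the hinge reaches its end stop, and pause there for a moment; then ease off so that the handle springs straight again, and let go. Leave the green-capped wrench, which is already tight, and the tea things alone.

Things in the scene. Friction and masses are not known exactly. Their poses are not given: they have to be found in the camera images.
- stand: Fixed dark steel stand; origin on the table mid-way between the two bolts, which stand 130 mm from it along its +y and -y (which one is red varies). -x points to the robot's side. Base rail 50 mm wide, 834 mm long, 8 mm high; side posts 410 mm each way along y, 223 mm high, with arms forward to the bar.
- bar (a point): Centre of the black video bar on the stand (axes as the stand): 880 mm along y, 60 mm along x, 50 mm high, underside 190 mm above the table, centre 145 mm to -x of the bolts. It hangs over the grips: no room for a gripper straight above them; lean the gripper back over the bolts (to the stand's +x), fingers pointing down and to -x, under the bar.
- red_hub (a point): Red-capped wrench, on the loose bolt; its handle points roughly to the stand's -x. Clockwise (handle end towards the stand's +y) it runs easily, about 4 N at the grip, for an unknown 0.3 to 0.7 rad, then bites, then breaks over. Turning back does not loosen the bolt. Point on the vertical bolt axis in the wrench head (42 mm across; red cap 34 mm across on top, 18 mm above). x: level, pointing away from the handle's end; z up; turns with the head.
- red_grip (a point): Centre of the red-capped wrench's round black handle grip (28 mm thick, 94 mm long, level), 155 mm from the bolt axis, 55 mm above the table. x: along the handle towards the bolt; z up. Coloured end band. Nearer the bolt is a 16 mm steel shaft and, 32 mm from the bolt axis, the upright hinge pin.
- red_bite (a joint): How far the red wrench's bolt is drawn tight, rad: 0 while loose; grows only once the easy run-down is over, against about 8 N at the grip centre, and stops at 0.12, fully tight. Stays where it is left.
- red_click (a joint): Break-over angle of the red wrench's handle at its hinge pin, rad. 0 = straight. A preloaded spring keeps it straight until about 13 to 17 N pushes sideways at the grip centre (clockwise); then it folds on at hardly more force, to a hard end stop at 0.30. Springs back to 0 when let go.
- green_hub (a point): Green-capped wrench, on the bolt that is already tight. Point on the vertical bolt axis in the wrench head (42 mm across; green cap 34 mm across on top, 18 mm above). x: level, pointing away from the handle's end; z up; turns with the head.
- green_grip (a point): Centre of the green-capped wrench's round black handle grip (28 mm thick, 94 mm long, level), 155 mm from the bolt axis, 55 mm above the table. x: along the handle towards the bolt; z up. Coloured end band. Nearer the bolt is a 16 mm steel shaft and, 32 mm from the bolt axis, the upright hinge pin.
- green_bite (a joint): How far the green wrench's bolt is drawn tight, rad: 0 while loose; grows only once the easy run-down is over, against about 8 N at the grip centre, and stops at 0.12, fully tight. Stays where it is left.
- green_click (a joint): Break-over angle of the green wrench's handle at its hinge pin, rad. 0 = straight. A preloaded spring keeps it straight until about 13 to 17 N pushes sideways at the grip centre (clockwise); then it folds on at hardly more force, to a hard end stop at 0.30. Springs back to 0 when let go.
- glass_mid (a point): Bystander: clear tea glass 66 mm wide, 85 mm high, behind the middle of the stand (its +x side); point at its centre, half-way up.
- caddy_mid (a point): Bystander: blue ceramic tea caddy 74 mm wide, 110 mm high, behind the -y half of the stand (its +x side); point at its centre, half-way up.
- bowl_mid (a point): Bystander: white bowl 100 mm wide, 50 mm high, behind the +y half of the stand (its +x side); point at its centre, half-way up.

How it is judged:
By the outcome, as a careful person would: the job done as asked, in the order asked, and still so for the second after the job is handed in, with the robot touching nothing.
It also fails if it takes over 69 s, if anything falls off the work surface, if the arm or the gripper's body presses on something with over 40 N, if the wrist force passes 120 N, or if a joint passes its speed limit or range.

## Working session

There is one attempt and no reset: what is moved stays moved. The work goes in short steps, Python scripts to look and compute and a shell command to move; the robot and the scene stay as the last step left them, time stands still between calls to the robot, and variables do not carry over. Pictures are saved under pics/ and viewed, and the job is handed in when it is done.

```bash
ls; mkdir -p pics; python3 - <<'E'
from cell import *
import cv2
print(get_obs())
for n in ["scene","side","wrist"]:
    i=camera_info(n);print(n,i)
    cv2.imwrite(f"pics/{n}0.png",camera(n))
E
```

```text
pics
{'t': 0.0, 'joints': array([72.7383192 , 35.28674096, -0.72339372, 81.64079294,  0.46438273,
       63.2194252 , -2.31691798]), 'joint_vel': array([-2.03405712e-02, -1.12169299e-06,  1.25912991e-01, -8.19628831e-03,
        7.55267873e-02, -3.05353481e-02,  7.86648092e-02]), 'joint_torque': array([ 2.48444003e-04, -4.58936334e+01,  2.09049848e-01, -1.65743387e+01,
       -6.10646093e-02,  2.04300333e-02,  2.49681425e-04]), 'position': array([ 0.17622106, -0.62505355,  0.30161237]), 'tcp_rot': array([[ 2.71364766e-01, -7.15863102e-04,  9.62476312e-01],
       [-9.62473294e-01,  2.41067224e-03,  2.71365708e-01],
       [-2.51447562e-03, -9.99996838e-01, -3.48276102e-05]]), 'ft_force': array([-0.61010414,  1.33671372,  0.39946761]), 'moment': array([0.00663194, 0.03037793, 0.06871433]), 'gripper_width': 0.09291725004593615}
scene {'vertical_fov': 55.375174318637235, 'cx': 312.04114416745057, 'cy': 242.74706376656357, 'extrinsics': array([[ 0.21702049,  0.6855669 , -0.69491016,  1.17072578],
       [ 0.97615474, -0.14883728,  0.15801707, -0.12044779],
       [ 0.00490274, -0.7126327
[... 193 characters left out ...]
sics': array([[ 0.94394412, -0.16536871,  0.28569685,  0.34129981],
       [-0.3292878 , -0.53257603,  0.77970014, -0.79266068],
       [ 0.02321729, -0.83006985, -0.55717591,  0.70249525],
       [ 0.        ,  0.        ,  0.        ,  1.        ]])}
wrist {'vertical_fov': 65.70646984690485, 'cx': 325.44733048807666, 'cy': 237.68045137480874, 'hand_eye': array([[ 9.99999968e-01,  1.36379194e-04,  2.12162082e-04,
         5.25478289e-04],
       [-1.70104660e-04, -2.56386411e-01,  9.66574353e-01,
        -8.40346779e-02],
       [ 1.86216105e-04, -9.66574358e-01, -2.56386379e-01,
         6.98174226e-02],
       [ 0.00000000e+00,  0.00000000e+00,  0.00000000e+00,
         1.00000000e+00]])}
```

View pics/scene0.png

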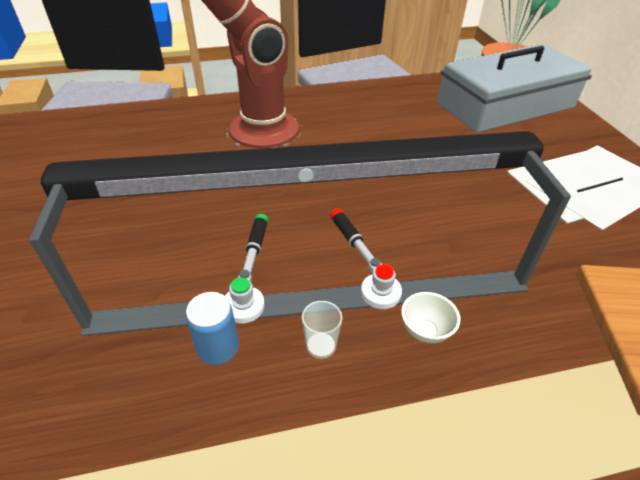

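View pics/side0.png

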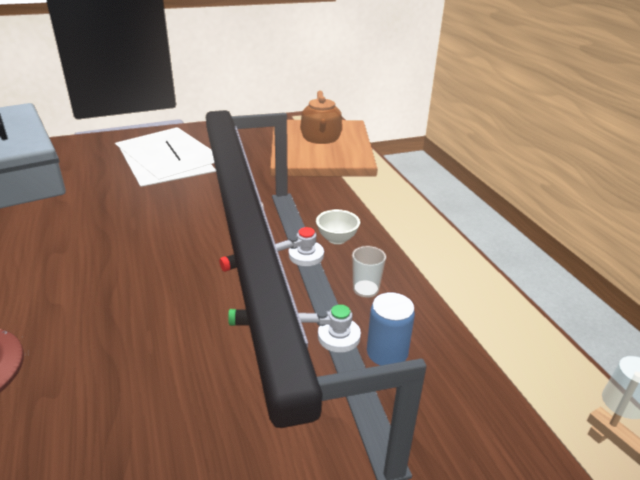

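View pics/wrist0.png

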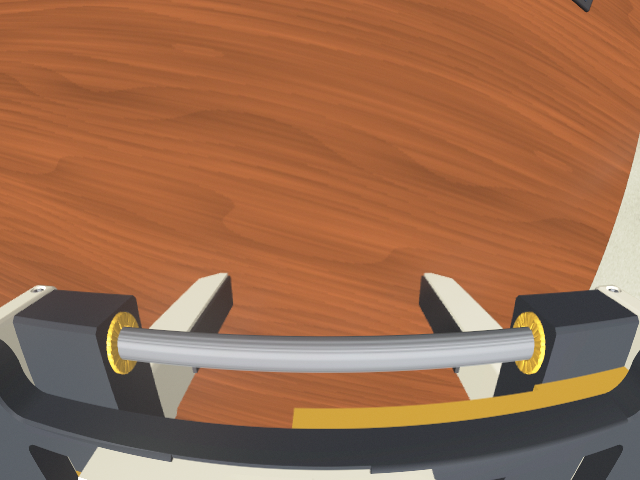

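The scene view shows the red cap at (384,272), its end band at (337,214), the green cap at (241,286) and its band at (261,217). The side view shows the red cap at (307,233) and its band at (225,263), and the green cap at (341,312) and its band at (233,317). Next I triangulate.

```bash
cat > h.py <<'E'
import numpy as np, cv2
from cell import *
def K(i): return 240/np.tan(np.radians(i["vertical_fov"]/2))
def ray(n,u,v,ci=None):
    i=ci or camera_info(n); f=K(i); E=i["extrinsics"]
    d=E[:3,:3]@np.array([(u-i["cx"])/f,(v-i["cy"])/f,1]); return E[:3,3],d/np.linalg.norm(d)
def plane(n,u,v,z):
    o,d=ray(n,u,v); return o+d*(z-o[2])/d[2]
def tri(rs):
    A=np.zeros((3,3));b=np.zeros(3)
    for o,d in rs:
        P=np.eye(3)-np.outer(d,d);A+=P;b+=P@o
    p=np.linalg.solve(A,b); return p,[np.linalg.norm((np.eye(3)-np.outer(d,d))@(p-o)) for o,d in rs]
def proj(n,p):
    i=camera_info(n);E=i["extrinsics"];c=E[:3,:3].T@(np.asarray(p)-E[:3,3]);f=K(i)
    return np.array([i["cx"]+f*c[0]/c[2],i["cy"]+f*c[1]/c[2]])
def blobs(img,col,amin=15):
    b,g,r=[img[...,k].astype(int) for k in range(3)]
    m={'red':(r>150)&(g<60)&(b<60),'green':(g>110)&(r<90)&(b<120)&(g-r>60)&(g-b>40)}[col]
    n,l,s,c=cv2.connectedComponentsWithStats(m.astype(np.uint8))
    return [(s[k,4],c[k].round(1),s[k,:4]) for k in range(1,n) if s[k,4]>=amin]
E
python3 - <<'E'
from h import *
for n in ["scene","side"]:
    im=cv2.imread(f"pics/{n}0.png")
    for c in ["red","green"]: print(n,c,blobs(im,c))
E
```

```text
scene red [(np.int32(55), array([335.2, 211.9]), array([330, 209,  13,   9], dtype=int32)), (np.int32(194), array([384.2, 271.2]), array([376, 264,  17,  15], dtype=int32))]
scene green [(np.int32(50), array([261.8, 216.5]), array([255, 214,  13,   7], dtype=int32)), (np.int32(221), array([240. , 284.8]), array([231, 277,  19,  16], dtype=int32))]
side red [(np.int32(41), array([224.8, 265. ]), array([220, 259,  10,  11], dtype=int32))]
side green [(np.int32(35), array([231.8, 317.8]), array([229, 313,   6,   9], dtype=int32))]
```

```bash
cat >> h.py <<'E'
def blobs(img,col,amin=15):
    h,s,v=[x.astype(int) for x in cv2.split(cv2.cvtColor(img,cv2.COLOR_BGR2HSV))]
    m=((h<5)|(h>175)) if col=='red' else ((h>50)&(h<75))
    m=m&(s>190)&(v>110)
    n,l,s,c=cv2.connectedComponentsWithStats(m.astype(np.uint8))
    return [(int(s[k,4]),c[k].round(1),s[k,:4]) for k in range(1,n) if s[k,4]>=amin]
E
python3 - <<'E'
from h import *
B={}
for n in ["scene","side"]:
    im=cv2.imread(f"pics/{n}0.png")
    for c in ["red","green"]:
        b=blobs(im,c); print(n,c,b); b.sort(key=lambda x:-x[0]); B[n,c]=b
P={}
for c in ["red","green"]:
    for k,nm in enumerate(["cap","end"]):
        p,e=tri([ray(n,*B[n,c][k][1]) for n in ["scene","side"]]); P[c,nm]=p; print(c,nm,p.round(4),np.round(e,4))
m=(P["red","cap"]+P["green","cap"])/2; d=P["red","cap"]-P["green","cap"]
print("mid",m,"dist",np.linalg.norm(d[:2]),"yaw of y",np.degrees(np.arctan2(d[1],d[0])))
for c in ["red","green"]:
    d=P[c,"end"]-P[c,"cap"];print(c,np.linalg.norm(d[:2]),np.degrees(np.arctan2(d[1],d[0])))
E
```

```text
scene red [(58, array([335.3, 212.2]), array([331, 208,  12,  11], dtype=int32)), (202, array([384.2, 271. ]), array([376, 264,  18,  15], dtype=int32))]
scene green [(19, array([261.6, 216.1]), array([257, 215,  10,   4], dtype=int32)), (176, array([240.1, 284.7]), array([232, 278,  17,  14], dtype=int32))]
side red []
side green []Traceback (most recent call last):
  File "<stdin>", line 10, in <module>
IndexError: list index out of range
```

```bash
python3 - <<'E'
from h import *
im=cv2.imread("pics/side0.png");h=cv2.cvtColor(im,cv2.COLOR_BGR2HSV)
for u,v in [(307,233),(307,231),(225,264),(341,312),(232,317)]: print(h[v,u],im[v,u])
E
sed -i 's/(s>190)/(s>140)/; s/(h>50)&(h<75)/(h>50)\&(h<80)/; s/(h<5)|(h>175)/(h<4)|(h>174)/' h.py
python3 - <<'E'
from h import *
B={}
for n in ["scene","side"]:
    im=cv2.imread(f"pics/{n}0.png")
    for c in ["red","green"]:
        b=blobs(im,c,30); print(n,c,b)
E
```

```text
[  1 167 253] [ 87  91 253]
[  1 168 253] [ 86  90 253]
[  1 188 208] [ 55  59 208]
[ 68 120 227] [147 227 120]
[ 66 128 169] [101 169  84]
scene red [(52, array([335.4, 212.5]), array([331, 209,  12,  10], dtype=int32)), (194, array([383.9, 271.7]), array([376, 264,  18,  15], dtype=int32))]
scene green [(50, array([261.8, 216.5]), array([255, 214,  13,   7], dtype=int32)), (219, array([240. , 284.6]), array([231, 277,  19,  16], dtype=int32))]
side red [(120, array([306.3, 231.6]), array([299, 227,  16,  10], dtype=int32)), (120, array([224.6, 263.4]), array([220, 257,  10,  14], dtype=int32))]
side green []
```

```bash
sed -i 's/(s>140)&(v>110)/(s>(140 if col=="red" else 100))\&(v>110)/' h.py
cat > m.py <<'E'
from h import *
B={}
for n in ["scene","side"]:
    im=cv2.imread(f"pics/{n}0.png")
    for c in ["red","green"]:
        b=blobs(im,c,30); 
        b.sort(key=lambda x:-x[1][1 if n=="scene" else 0]); B[n,c]=b; print(n,c,[x[:2] for x in b])
P={}
for c in ["red","green"]:
    for k,nm in enumerate(["cap","end"]):
        p,e=tri([ray(n,*B[n,c][k][1]) for n in ["scene","side"]]); P[c,nm]=p; print(c,nm,p.round(4),np.round(e,4))
m=(P["red","cap"]+P["green","cap"])/2; d=P["red","cap"]-P["green","cap"]
print("mid",m,"dist",np.linalg.norm(d[:2]),"yaw of y",np.degrees(np.arctan2(d[1],d[0])))
for c in ["red","green"]:
    d=P[c,"end"]-P[c,"cap"];print(c,np.linalg.norm(d[:2]),np.degrees(np.arctan2(d[1],d[0])))
E
python3 m.py
```

```text
scene red [(194, array([383.9, 271.7])), (52, array([335.4, 212.5]))]
scene green [(235, array([239.9, 284.7])), (51, array([261.7, 216.4])), (115, array([550.4,   4.9])), (67, array([536.2,   3.1]))]
side red [(120, array([306.3, 231.6])), (120, array([224.6, 263.4]))]
side green [(187, array([340.1, 311. ])), (85, array([231.6, 315.7]))]
red cap [0.6573 0.1311 0.0709] [0.0014 0.0014]
red end [0.4709 0.088  0.0603] [0.0011 0.0011]
green cap [ 0.6332 -0.1278  0.0708] [0.0006 0.0006]
green end [ 0.4515 -0.0658  0.0598] [0.0026 0.0026]
mid [0.6452786  0.00168223 0.07083373] dist 0.2600466900595656 yaw of y 84.68497850121896
red 0.19139232589054667 -166.98122391157938
green 0.19203810944874403 161.1812245323518
```

The measurements check out: the bolts are 260.0 mm apart and the cap tops at 71 mm. The stand is yawed −5.3° and the red handle points at 193°. I'll go up first, then across above everything.

```bash
python3 -c "
import cell;print([n for n in dir(cell) if n[0]!='_'])"; python3 -m crank '[[[-1,0,-0.05,0,0,0,0],[-1,0,-0.05,0,0,0,0],[-1,0,-0.05,0,0,0,0],[-1,0,0,0,0,0,0]]]'
```

```text
['IKError', 'camera', 'camera_info', 'get_obs', 'hand_in']
t: 0.55
position: [0.1768, -0.6272, 0.4612]
tcp_rot: [[0.271, 0.005, 0.963], [-0.962, -0.015, 0.271], [0.016, -1.0, 0.001]]
ft_force: [-0.3, 0.0, 0.4]
gripper_width: 0.0927
```

```bash
python3 -m crank '[[[-1,-0.03,0,0.035,0,0,0],[-1,-0.03,0,0.035,0,0,0],[-1,-0.03,0,0.035,0,0,0],[-1,-0.03,0,0.035,0,0,0],[-1,-0.03,0,0.035,0,0,0],[-1,-0.03,0,0.035,0,0,0],[-1,-0.03,0,0.035,0,0,0],[-1,-0.03,0,0.035,0,0,0],[-1,-0.03,0,0.035,0,0,0],[-1,-0.03,0,0.035,0,0,0],[-1,-0.03,0,0.035,0,0,0],[-1,-0.03,0,0.035,0,0,0],[-1,-0.03,0,0.035,0,0,0],[-1,-0.03,0,0.035,0,0,0],[-1,-0.03,0,0.035,0,0,0],[-1,-0.03,0,0.035,0,0,0],[-1,-0.03,0,0.03,0,0,0],[-1,-0.03,0,0.03,0,0,0],[-1,0,0,0,0,0,0]]]'; python3 -c "
from cell import *;print(get_obs()['joints'].round(1))"
```

```text
t: 2.45
position: [0.6271, 0.0702, 0.4502]
tcp_rot: [[0.282, -0.003, 0.959], [-0.959, 0.006, 0.282], [-0.007, -1.0, -0.002]]
ft_force: [-0.8, -0.8, 0.7]
gripper_width: 0.0932
[  0.9  29.3 -16.6  69.5   7.7  82.5 -88.4]
```

```bash
python3 -m crank '[[[-1,0,0,0,-0.13,0,0],[-1,0,0,0,-0.13,0,0],[-1,0,0,0,-0.13,0,0],[-1,0,0,0,-0.13,0,0],[-1,0,0,0,-0.13,0,0],[-1,0,0,0,-0.135,0,0],[-1,0,0,0,0,0,0],[-1,0,0,0,0,0,0]]]'; cat > go.py <<'E'
import sys
from h import *
from scipy.spatial.transform import Rotation as R
def pose(hub,phi,r,th,z=0.055,back=0.0):
    a=np.radians(phi);t=np.radians(th);c,s=np.cos(t),np.sin(t)
    y=np.array([c*np.cos(a),c*np.sin(a),-s]);x=np.array([-np.sin(a),np.cos(a),0]);M=np.c_[x,y,np.cross(x,y)]
    g=np.array([hub[0]+r*np.cos(a),hub[1]+r*np.sin(a),z]); return g-y*(0.065+back),M
def delta(p,M):
    o=get_obs();T=o["tcp_rot"]
    print("pos",o["position"].round(4),"target",p.round(4),"tool shift",(T.T@(p-o["position"])).round(4),"turn",R.from_matrix(T.T@M).as_rotvec().round(4))
    print("joints",o["joints"].round(1),"f",o["ft_force"].round(1),"w",round(o["gripper_width"],4),"t",round(o["t"],2))
HUB=np.array([0.6573,0.1311])
E
python3 - <<'E'
from go import *
p,M=pose(HUB,193,.15,45,back=.2);delta(p+[0,0,.1],M)
E
```

```text
t: 3.25
position: [0.6091, 0.0618, 0.4422]
tcp_rot: [[0.284, -0.453, 0.845], [-0.959, -0.157, 0.238], [0.024, -0.878, -0.479]]
ft_force: [-0.3, -0.3, 0.1]
gripper_width: 0.0929
pos [0.6091 0.0618 0.4422] target [0.6937 0.1395 0.3424] tool shift [-0.0528  0.0371  0.1378] turn [-0.2867  0.0346  0.0563]
joints [-19.3  40.9  23.4  55.7  -5.4 113.  -72.3] f [-0.3 -0.3  0.1] w 0.0929 t 3.25
```

The wrist limit (j6 at 113) restricts the tilt up here. I'll move to the hover point first and then see how much more tilt I can get. An elevation of about 55° is enough clearance at r = 0.14.

```bash
python3 -m crank '[[[-1,-0.013,0.01,0.035,0,0,0],[-1,-0.013,0.01,0.035,0,0,0],[-1,-0.013,0.01,0.035,0,0,0],[-1,-0.013,0.01,0.033,0,0,0],[-1,0,0,0,-0.06,0,0],[-1,0,0,0,-0.06,0,0],[-1,0,0,0,0,0,0]]]'; 
python3 - <<'E'
from go import *
p,M=pose(HUB,193,.14,52,back=.15);delta(p,M)
E
```

```text
t: 3.95
position: [0.6673, 0.1309, 0.3214]
tcp_rot: [[0.285, -0.53, 0.799], [-0.958, -0.177, 0.224], [0.022, -0.829, -0.559]]
ft_force: [0.7, 0.9, -0.5]
gripper_width: 0.0928
pos [0.6673 0.1309 0.3214] target [0.6499 0.1294 0.2244] tool shift [-0.0056  0.0899  0.0399] turn [-0.071   0.0371  0.0545]
joints [-17.2  53.9  10.   46.7  -2.9 113.5 -83. ] f [ 0.7  0.9 -0.5] w 0.0928 t 3.95
```

```bash
python3 -m crank '[[[-1,-0.002,0.03,0.013,0,0,0.02],[-1,-0.002,0.03,0.013,0,0,0.02],[-1,-0.002,0.03,0.013,0,0.02,0.015],[-1,0,0,0,-0.035,0.02,0],[-1,0,0,0,-0.035,0,0],[-1,0,0,0,0,0,0],[-1,0,0,0,0,0,0]]]'; 
python3 - <<'E'
from go import *
p,M=pose(HUB,193,.14,52,back=.15);delta(p,M)
for n in ["scene","side","wrist"]: cv2.imwrite(f"pics/{n}1.png",camera(n))
E
```

```text
t: 4.65
position: [0.6502, 0.1314, 0.2276]
tcp_rot: [[0.224, -0.594, 0.773], [-0.975, -0.138, 0.176], [0.002, -0.793, -0.61]]
ft_force: [-0.2, -0.3, -0.6]
gripper_width: 0.0927
pos [0.6502 0.1314 0.2276] target [0.6499 0.1294 0.2244] tool shift [0.0018 0.003  0.0013] turn [-0.0076 -0.0025  0.001 ]
joints [-17.   57.3   9.7  55.5  -5.8 105.3 -85.6] f [-0.2 -0.3 -0.6] w 0.0927 t 4.65
```

View pics/scene1.png

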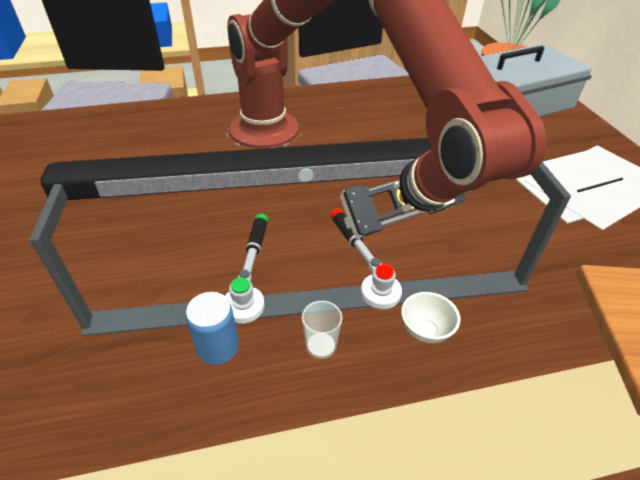

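View pics/side1.png

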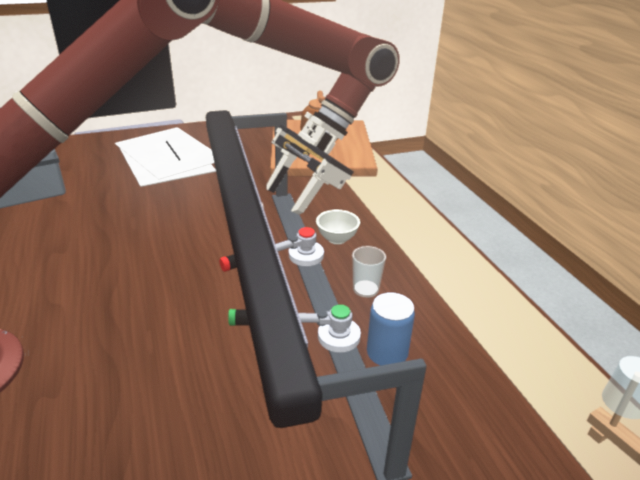

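View pics/wrist1.png

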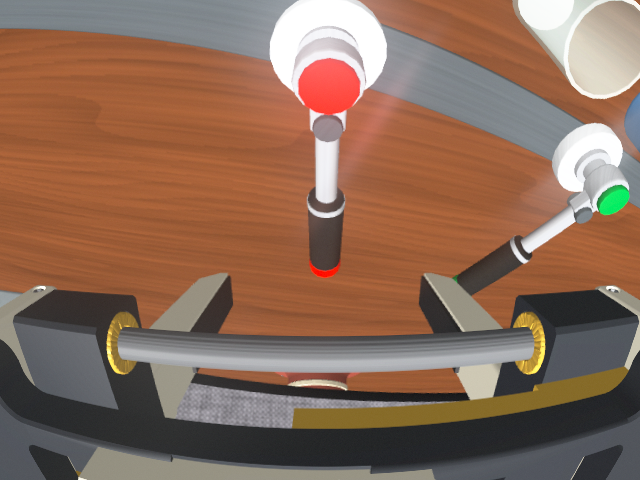

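The wrist view shows the red handle centred between the open fingers (column ~325, grip at rows 205–265) and aligned with the tool. The side view shows the gripper behind and clear of the bar. I'll advance along the tool axis.

```bash
python3 -m crank '[[[-1,0.001,0.02,0.001,0,0,0],[-1,0.001,0.025,0,0,0,0],[-1,0,0.025,0,0,0,0],[-1,0,0.025,0,0,0,0],[-1,0,0.02,0,0,0,0],[-1,0,0,0,0,0,0]]]'; 
python3 - <<'E'
from go import *
p,M=pose(HUB,193,.14,52);delta(p,M)
for n in ["side","wrist"]: cv2.imwrite(f"pics/{n}2.png",camera(n))
E
```

```text
t: 5.4
position: [0.5803, 0.1135, 0.1344]
tcp_rot: [[0.224, -0.6, 0.768], [-0.975, -0.141, 0.174], [0.004, -0.788, -0.616]]
ft_force: [-0.5, -0.5, -0.0]
gripper_width: 0.0927
pos [0.5803 0.1135 0.1344] target [0.5599 0.1086 0.1062] tool shift [0.0001 0.0351 0.0008] turn [ 0.0002 -0.003   0.0022]
joints [-17.7  56.2   9.3  75.6  -5.7  86.8 -84.7] f [-0.5 -0.5 -0. ] w 0.0927 t 5.4
```

View pics/side2.png

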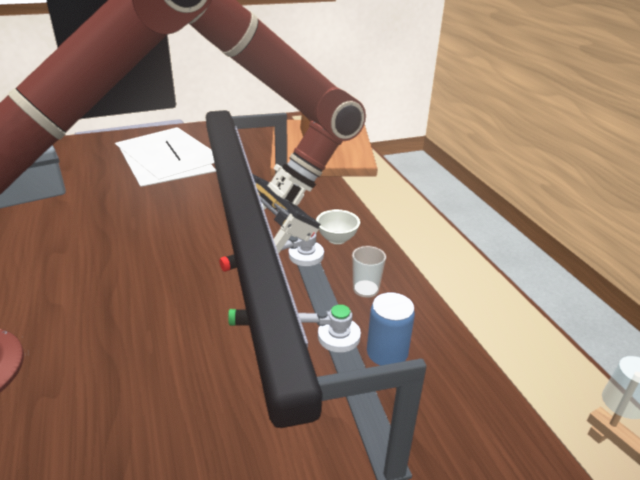

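View pics/wrist2.png

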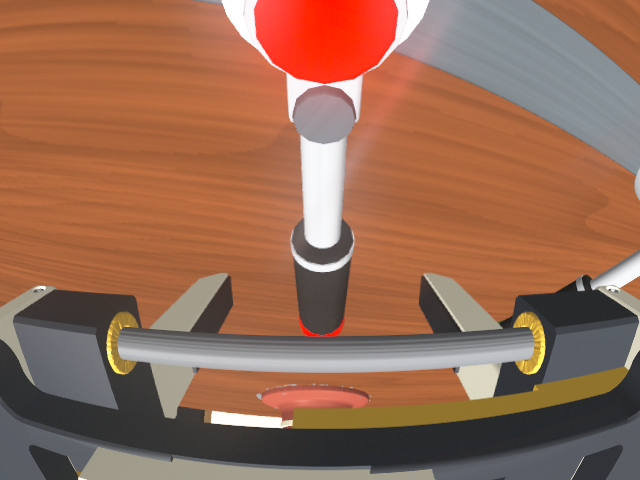

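```bash
python3 -m crank '[[[-1,0,0.015,0,0,0,0],[-1,0,0.012,0,0,0,0],[-1,0,0.008,0.001,0,0,0],[0.25,0,0,0,0,0,0],[0.25,0,0,0,0,0,0],[0.25,0,0,0,0,0,0],[0.25,0,0,0,0,0,0],[0.25,0,0,0,0,0,0],[0.25,0,0,0,0,0,0]]]'; 
python3 - <<'E'
from go import *
p,M=pose(HUB,193,.14,52);delta(p,M)
for n in ["wrist","scene"]: cv2.imwrite(f"pics/{n}3.png",camera(n))
E
```

```text
t: 6.4
position: [0.5624, 0.109, 0.1073]
tcp_rot: [[0.224, -0.595, 0.772], [-0.975, -0.14, 0.175], [0.004, -0.791, -0.612]]
ft_force: [-0.5, -0.2, 0.1]
gripper_width: 0.0499
pos [0.5624 0.109  0.1073] target [0.5599 0.1086 0.1062] tool shift [-0.0002  0.0024 -0.0013] turn [-0.005  -0.0031  0.0027]
joints [-17.9  56.6   9.2  80.   -5.8  81.7 -84.5] f [-0.5 -0.2  0.1] w 0.0499 t 6.4
```

View pics/wrist3.png

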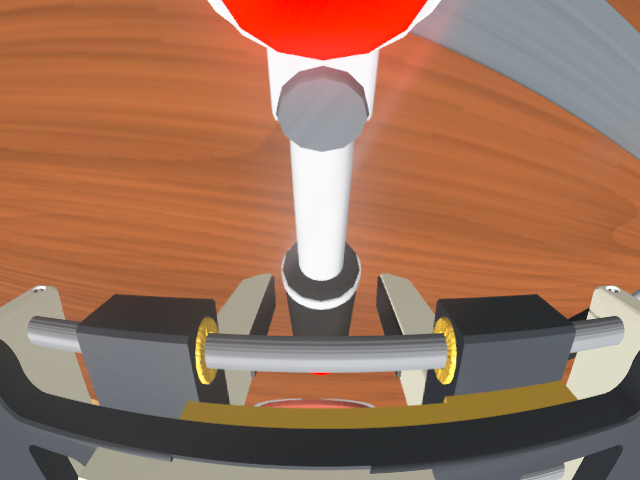

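View pics/scene3.png

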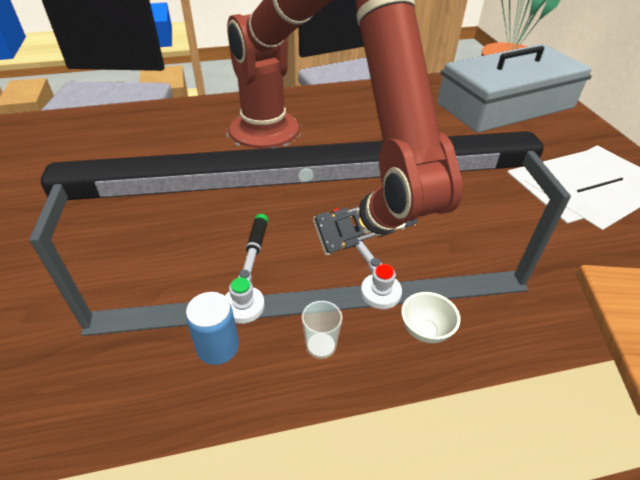

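```bash
python3 -m crank '[[[0.3,0,0.001,0,0,0,0],[0.3,0,0.001,0,0,0,0],[0.3,0,0,0,0,0,0],[0.3,0,0,0,0,0,0]]]'
```

```text
t: 6.9
position: [0.561, 0.1087, 0.1056]
tcp_rot: [[0.224, -0.596, 0.771], [-0.975, -0.14, 0.175], [0.004, -0.791, -0.612]]
ft_force: [-0.1, -1.3, 0.5]
gripper_width: 0.0327
```

```bash
python3 -m crank '[[[0.3,-0.002,0,0,0,0.0158,0.0123],[0.3,-0.002,0,0,0,0.0158,0.0123],[0.3,-0.002,0,0,0,0.0158,0.0123],[0.3,-0.002,0,0,0,0.0158,0.0123],[0.3,-0.002,0,0,0,0.0158,0.0123],[0.3,-0.002,0,0,0,0.0158,0.0123],[0.3,-0.002,0,0,0,0.0158,0.0123],[0.3,-0.002,0,0,0,0.0158,0.0123],[0.3,-0.002,0,0,0,0.0158,0.0123],[0.3,-0.002,0,0,0,0.0158,0.0123],[0.3,-0.002,0,0,0,0.0158,0.0123]]]'
cat > st.py <<'E'
from go import *
o=get_obs();T=o["tcp_rot"];y=T[:,1];g=o["position"]+.065*y
phi=np.degrees(np.arctan2(y[1],y[0]))%360
d=g[:2]-HUB;pos=np.degrees(np.arctan2(d[1],d[0]))%360
print("tool phi %.2f  grasp phi %.2f r %.4f z %.4f elev %.1f"%(phi,pos,np.linalg.norm(d),g[2],np.degrees(np.arcsin(-y[2]))),"F tool",(T.T@o["ft_force"]).round(2),"t %.2f w %.4f"%(o["t"],o["gripper_width"]),"j",o["joints"].round(1), "M",(o["moment"]).round(2))
import sys
if len(sys.argv)>1:
    for n in sys.argv[2:]: cv2.imwrite(f"pics/{n}{sys.argv[1]}.png",camera(n))
E
python3 st.py 4 wrist
```

```text
t: 8.0
position: [0.5584, 0.1306, 0.1056]
tcp_rot: [[0.004, -0.611, 0.792], [-1.0, -0.005, 0.001], [0.003, -0.792, -0.611]]
ft_force: [1.8, -4.8, 0.2]
gripper_width: 0.0327
tool phi 180.48  grasp phi 180.33 r 0.1386 z 0.0541 elev 52.3 F tool [ 4.82 -1.25  1.27] t 8.00 w 0.0327 j [-17.3  56.6   9.6  80.5 -13.5  81.5 -92.5] M [-0.68 -0.88  0.65]
```

View pics/wrist4.png

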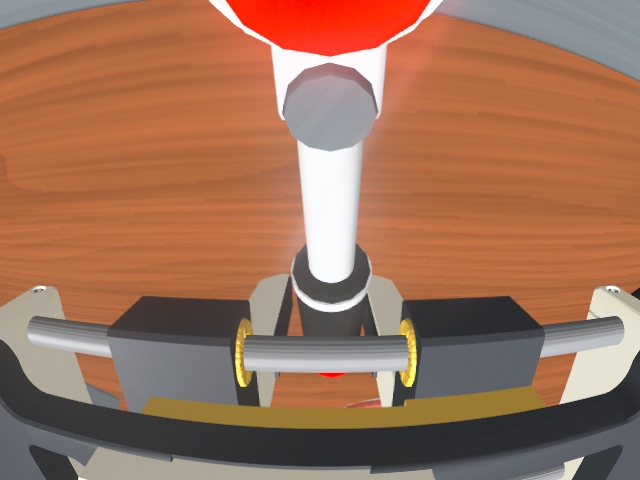

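Running force is ~4.8 N, as expected for the run-down, and the handle is tracking. I'll continue in small chunks and watch for the bite.

```bash
python3 -m crank '[[[0.3,-0.002,0,0,0,0.0158,0.0123],[0.3,-0.002,0,0,0,0.0158,0.0123],[0.3,-0.002,0,0,0,0.0158,0.0123],[0.3,-0.002,0,0,0,0.0158,0.0123],[0.3,-0.002,0,0,0,0.0158,0.0123]]]' >/dev/null; python3 st.py
```

```text
tool phi 174.72  grasp phi 174.57 r 0.1387 z 0.0540 elev 52.4 F tool [ 3.77 -1.6   1.8 ] t 8.55 w 0.0326 j [-17.1  56.6   9.8  80.7 -17.   81.1 -96. ] M [-0.75 -0.96  0.59]
```

```bash
python3 -m crank '[[[0.3,-0.002,0,0,0,0.0158,0.0123],[0.3,-0.002,0,0,0,0.0158,0.0123],[0.3,-0.002,0,0,0,0.0158,0.0123],[0.3,-0.002,0,0,0,0.0158,0.0123]]]' >/dev/null; python3 st.py
```

```text
tool phi 170.49  grasp phi 170.91 r 0.1384 z 0.0538 elev 52.4 F tool [ 9.28 -2.58  2.44] t 8.95 w 0.0324 j [-16.9  56.5  10.1  81.  -19.6  80.7 -98.9] M [-1.67 -0.87  1.26]
```

Force is now 9.3 N, so the bite has begun. From here I use two-row steps.

```bash
python3 -m crank '[[[0.3,-0.002,0,0,0,0.0158,0.0123],[0.3,-0.002,0,0,0,0.0158,0.0123],[0.3,-0.002,0,0,0,0.0158,0.0123]]]' >/dev/null; python3 st.py
```

```text
tool phi 167.12  grasp phi 168.00 r 0.1383 z 0.0538 elev 52.4 F tool [ 8.08 -2.55  3.75] t 9.25 w 0.0328 j [ -16.7   56.4   10.3   81.2  -21.6   80.3 -101. ] M [-1.69 -0.72  1.3 ]
```

```bash
python3 -m crank '[[[0.3,-0.002,0,0,0,0.0158,0.0123],[0.3,-0.002,0,0,0,0.0158,0.0123]]]' >/dev/null; python3 st.py
```

```text
tool phi 164.82  grasp phi 165.72 r 0.1382 z 0.0537 elev 52.4 F tool [ 8.91 -3.29  1.89] t 9.45 w 0.0325 j [ -16.7   56.4   10.4   81.4  -23.    80.  -102.4] M [-1.72 -0.73  1.28]
```

```bash
python3 -m crank '[[[0.3,-0.002,0,0,0,0.0158,0.0123],[0.3,-0.002,0,0,0,0.0158,0.0123]]]' >/dev/null; python3 st.py 5 wrist
```

```text
tool phi 162.69  grasp phi 163.78 r 0.1381 z 0.0536 elev 52.4 F tool [11.91 -4.45  3.64] t 9.65 w 0.0326 j [ -16.6   56.3   10.5   81.6  -24.2   79.6 -103.8] M [-2.36 -0.48  1.83]
```

```bash
python3 -m crank '[[[0.3,-0.002,0,0,0,0.0158,0.0123],[0.3,-0.002,0,0,0,0.0158,0.0123]]]' >/dev/null; python3 st.py 6 wrist
```

```text
tool phi 160.78  grasp phi 162.72 r 0.1379 z 0.0534 elev 52.4 F tool [14.64 -4.58  2.87] t 9.90 w 0.0328 j [ -16.5   56.3   10.8   81.8  -25.4   79.3 -105.1] M [-2.63 -0.21  2.15]
```

View pics/wrist6.png

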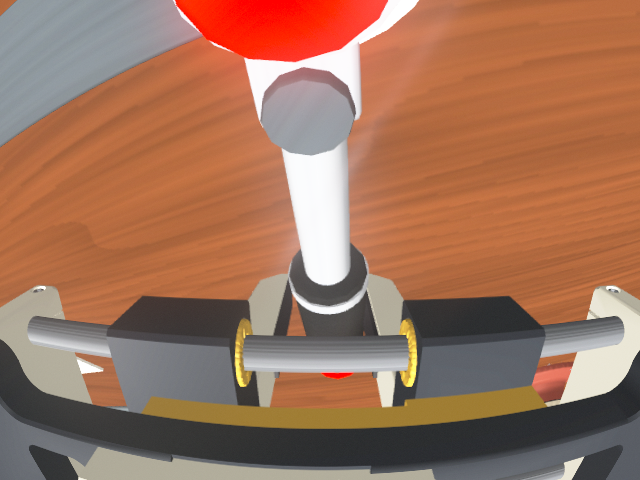

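```bash
python3 -m crank '[[[0.3,-0.002,0,0,0,0.012,0.009],[0.3,-0.002,0,0,0,0.012,0.009]]]' >/dev/null; python3 st.py
```

```text
tool phi 159.18  grasp phi 160.87 r 0.1379 z 0.0533 elev 52.3 F tool [15.72 -4.82  2.74] t 10.15 w 0.0331 j [ -16.5   56.3   10.9   81.9  -26.4   79.  -106.3] M [-2.71  0.07  2.21]
```

```bash
python3 -m crank '[[[0.3,-0.002,0,0,0,0.012,0.009],[0.3,-0.002,0,0,0,0.012,0.009]]]' >/dev/null; python3 st.py 7 wrist
```

```text
tool phi 157.56  grasp phi 158.86 r 0.1380 z 0.0533 elev 52.3 F tool [14.93 -4.85  2.11] t 10.35 w 0.0327 j [ -16.5   56.3   10.9   82.   -27.4   78.8 -107.4] M [-2.84  0.17  2.26]
```

View pics/wrist7.png

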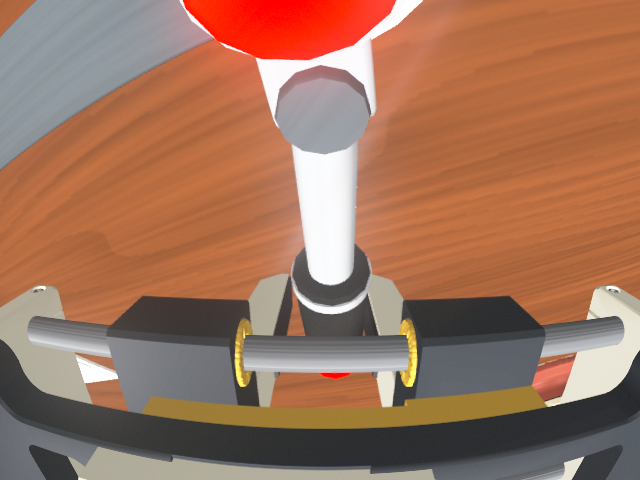

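Force has levelled off near 15 N and the fold is visible at the pin. I'll check the head angle by casting the wrist-camera ray through the pin.

```bash
cat > pin.py <<'E'
from go import *
def wray(pos,T,u,v):
    i=camera_info("wrist");f=K(i);dx,dy=u-i["cx"],v-i["cy"];r=np.hypot(dx,dy);a=r/f
    d=np.array([np.sin(a)*dx/r,np.sin(a)*dy/r,np.cos(a)]);E=i["hand_eye"]
    return pos+T@E[:3,3],T@(E[:3,:3]@d)
def on(pos,T,u,v,z):
    o,d=wray(pos,T,u,v);return o+d*(z-o[2])/d[2]
E
cat > pin2.py <<'E'
from pin import *
o=get_obs();p,T=o["position"],o["tcp_rot"]
T4=np.array([[0.004,-0.611,0.792],[-1.0,-0.005,0.001],[0.003,-0.792,-0.611]]);p4=np.array([0.5584,0.1306,0.1056])
for nm,pp,TT,pin,col in [("4",p4,T4,(330,107),(331,272)),("7",p,T,(322,109),(331,272))]:
    for z in (.064,.070):
        a=on(pp,TT,*pin,z);b=on(pp,TT,*col,.066)
        d=a[:2]-HUB;e=b[:2]-a[:2]
        print(nm,z,"pin r %.4f head phi %.2f"%(np.linalg.norm(d),np.degrees(np.arctan2(d[1],d[0]))%360),"handle phi %.2f"%(np.degrees(np.arctan2(e[1],e[0]))%360))
E
python3 pin2.py
```

```text
4 0.064 pin r 0.0346 head phi 183.98 handle phi 181.04
4 0.07 pin r 0.0308 head phi 184.24 handle phi 181.09
7 0.064 pin r 0.0344 head phi 166.85 handle phi 158.60
7 0.07 pin r 0.0306 head phi 168.10 handle phi 158.49
```

Two estimates agree on a fold of ~0.09–0.10 rad. I'll go three rows further, to ~0.16–0.17, and then pause.

```bash
python3 -m crank '[[[0.3,-0.002,0,0,0,0.012,0.009],[0.3,-0.002,0,0,0,0.012,0.009],[0.3,-0.0015,0,0,0,0.012,0.009],[0.3,0,0,0,0,0,0],[0.3,0,0,0,0,0,0],[0.3,0,0,0,0,0,0]]]' >/dev/null; python3 st.py 8 wrist
```

```text
tool phi 155.09  grasp phi 156.00 r 0.1381 z 0.0532 elev 52.3 F tool [15.29 -4.66  2.74] t 11.00 w 0.0330 j [ -16.5   56.2   11.    82.1  -29.    78.3 -109. ] M [-2.78  0.28  2.18]
```

View pics/wrist8.png

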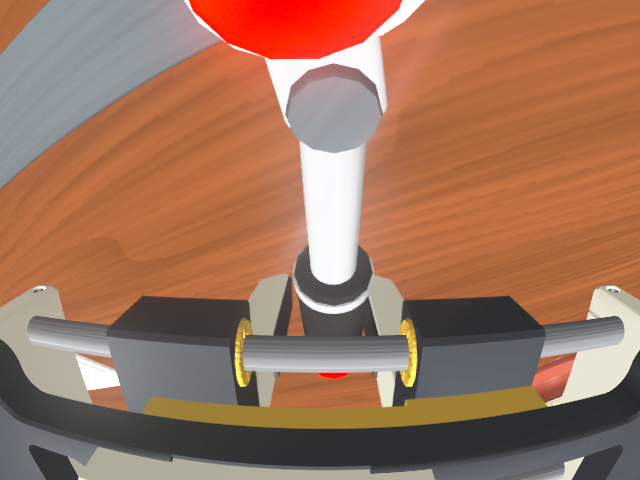

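Force holds at 15 N, so it is on the plateau and not at the stop. Estimated fold is 0.15–0.16 rad. I'll pause about 1 s.

```bash
sed -i 's/(322,109),(331,272)/(334,108),(333.5,272)/' pin2.py; python3 pin2.py | tail -2; python3 -m crank '[[[0.3,0,0,0,0,0,0],[0.3,0,0,0,0,0,0],[0.3,0,0,0,0,0,0],[0.3,0,0,0,0,0,0],[0.3,0,0,0,0,0,0],[0.3,0,0,0,0,0,0],[0.3,0,0,0,0,0,0],[0.3,0,0,0,0,0,0],[0.3,0,0,0,0,0,0],[0.3,0,0,0,0,0,0]]]'>/dev/null; python3 st.py
```

```text
7 0.064 pin r 0.0345 head phi 167.41 handle phi 154.47
7 0.07 pin r 0.0308 head phi 168.60 handle phi 154.68
tool phi 155.09  grasp phi 156.01 r 0.1381 z 0.0532 elev 52.3 F tool [15.83 -4.    1.7 ] t 12.05 w 0.0327 j [ -16.5   56.2   11.    82.1  -28.9   78.3 -109. ] M [-2.83  0.33  2.19]
```

Fold by the pin check is ~0.18 rad, and it was held for over a second. Now I ease off slowly.

```bash
python3 -m crank '[[[0.3,0.002,0,0,0,-0.012,-0.009],[0.3,0.002,0,0,0,-0.012,-0.009],[0.3,0.002,0,0,0,-0.012,-0.009],[0.3,0.002,0,0,0,-0.012,-0.009],[0.3,0.002,0,0,0,-0.012,-0.009],[0.3,0.002,0,0,0,-0.012,-0.009],[0.3,0.002,0,0,0,-0.012,-0.009],[0.3,0,0,0,0,0,0]]]'>/dev/null; python3 st.py
```

```text
tool phi 160.76  grasp phi 162.87 r 0.1379 z 0.0534 elev 52.4 F tool [13.6  -3.87  2.87] t 12.85 w 0.0325 j [ -16.4   56.3   10.8   81.9  -25.4   79.2 -105.1] M [-2.62 -0.33  1.98]
```

```bash
python3 -m crank '[[[0.3,0.001,0,0,0,0,0],[0.3,0.001,0,0,0,0,0],[0.3,0.001,0,0,0,0,0],[0.3,0,0,0,0,0,0]]]'>/dev/null; python3 st.py
```

```text
tool phi 160.55  grasp phi 163.66 r 0.1376 z 0.0535 elev 52.5 F tool [11.71 -4.9   3.2 ] t 13.25 w 0.0326 j [ -16.3   56.1   10.8   82.2  -25.4   79.  -104.8] M [-2.29 -0.6   1.78]
```

```bash
python3 -m crank '[[[0.3,0.001,0,0,0,0,0],[0.3,0.001,0,0,0,0,0],[0.3,0,0,0,0,0,0]]]'>/dev/null; python3 st.py 9 wrist
```

```text
tool phi 160.28  grasp phi 163.74 r 0.1376 z 0.0536 elev 52.5 F tool [ 9.55 -4.91  4.79] t 13.55 w 0.0327 j [ -16.2   56.1   10.7   82.3  -25.5   78.9 -104.7] M [-1.97 -0.85  1.44]
```

View pics/wrist9.png

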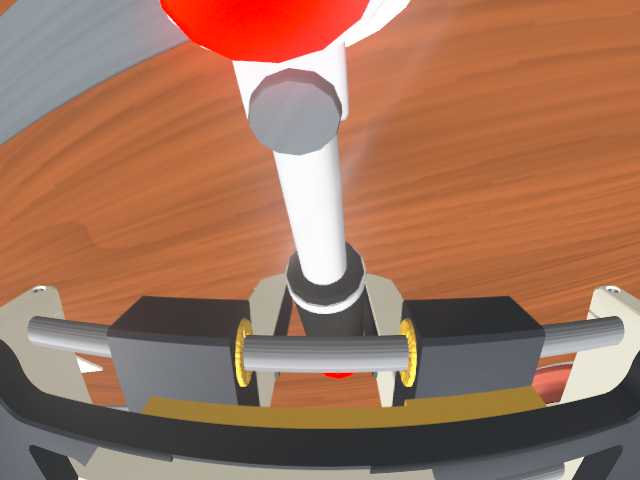

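```bash
python3 -m crank '[[[0.3,0.001,0,0,0,-0.01,-0.008],[0.3,0.001,0,0,0,-0.01,-0.008],[0.3,0.001,0,0,0,-0.01,-0.008],[0.3,0,0,0,0,0,0]]]'>/dev/null; python3 st.py
```

```text
tool phi 162.11  grasp phi 163.96 r 0.1396 z 0.0540 elev 52.4 F tool [ 4.   -3.48  2.87] t 14.00 w 0.0325 j [ -16.4   56.2   10.4   82.   -24.4   79.3 -103.4] M [-1.09 -0.81  0.68]
```

```bash
python3 -m crank '[[[0.3,0.001,0,0,0,-0.01,-0.008],[0.3,0.001,0,0,0,0,0],[0.3,0,0,0,0,0,0]]]'>/dev/null; python3 st.py
```

```text
tool phi 162.65  grasp phi 164.19 r 0.1410 z 0.0541 elev 52.2 F tool [ 0.49 -0.77  0.11] t 14.30 w 0.0323 j [ -16.5   56.2   10.3   82.   -24.1   79.4 -103. ] M [-0.24 -0.59  0.09]
```

Force is almost zero, so the handle is unloaded. I'll open the gripper and check.

```bash
python3 -m crank '[[[-1,0,0,0,0,0,0],[-1,0,0,0,0,0,0],[-1,0,0,0,0,0,0],[-1,0,0,0,0,0,0],[-1,0,0,0,0,0,0],[-1,0,0,0,0,0,0],[-1,0,0,0,0,0,0],[-1,0,0,0,0,0,0],[-1,0,0,0,0,0,0]]]'>/dev/null; python3 st.py 10 wrist scene
```

```text
tool phi 162.81  grasp phi 164.79 r 0.1397 z 0.0540 elev 52.4 F tool [-0.03 -0.71  0.76] t 15.20 w 0.0928 j [ -16.4   56.2   10.4   82.   -24.    79.4 -102.9] M [-0.18 -0.53 -0.01]
```

View pics/wrist10.png

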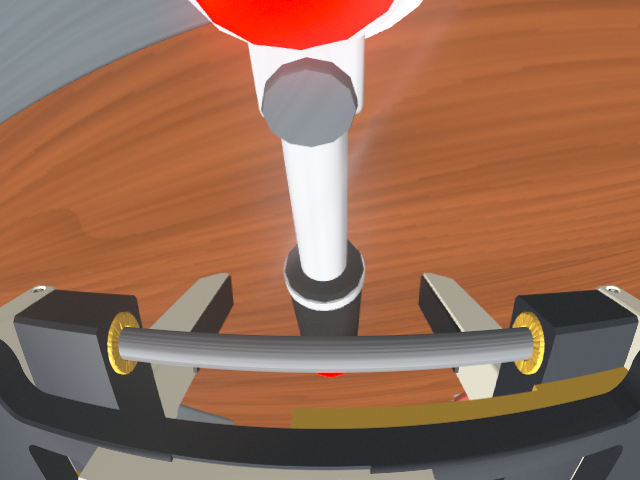

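View pics/scene10.png

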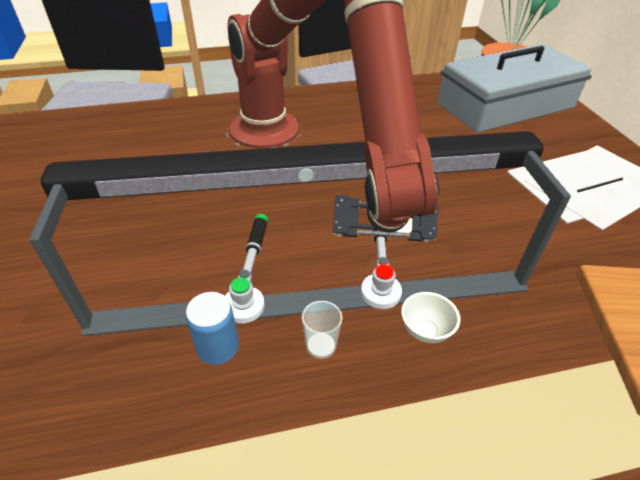

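The fingers are open, the handle sits free between them, and it looks straight. I'll back out along the tool axis.

```bash
sed -i 's/(334,108),(333.5,272)/(309.5,102),(324,272)/' pin2.py; python3 pin2.py | tail -2; python3 -m crank '[[[-1,0,-0.015,0,0,0,0],[-1,0,-0.025,0,0,0,0],[-1,0,-0.03,0,0,0,0],[-1,0,-0.03,0,0,0,0],[-1,0,-0.03,0,0,0,0],[-1,0,-0.03,0,0,0,0],[-1,0,0,0,0,0,0],[-1,0,0,0,0,0,0]]]'; python3 st.py 11 wrist scene side
```

```text
7 0.064 pin r 0.0345 head phi 167.75 handle phi 165.23
7 0.07 pin r 0.0309 head phi 168.87 handle phi 164.84
t: 16.1
position: [0.6536, 0.127, 0.2318]
tcp_rot: [[-0.299, -0.583, 0.755], [-0.954, 0.181, -0.238], [0.003, -0.792, -0.611]]
ft_force: [-0.3, 0.3, -1.1]
gripper_width: 0.0933
tool phi 162.78  grasp phi 169.59 r 0.0423 z 0.1803 elev 52.4 F tool [-0.24  1.08  0.39] t 16.10 w 0.0933 j [ -12.3   56.    11.8   58.4  -22.2  102.5 -107.7] M [-0.16 -0.54 -0.01]
```

View pics/wrist11.png

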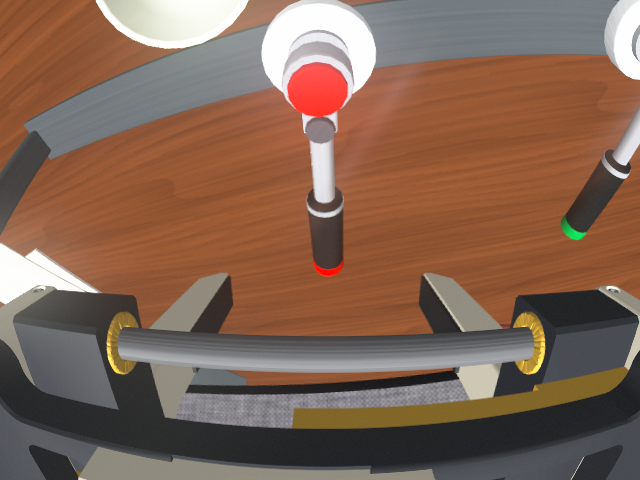

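View pics/scene11.png

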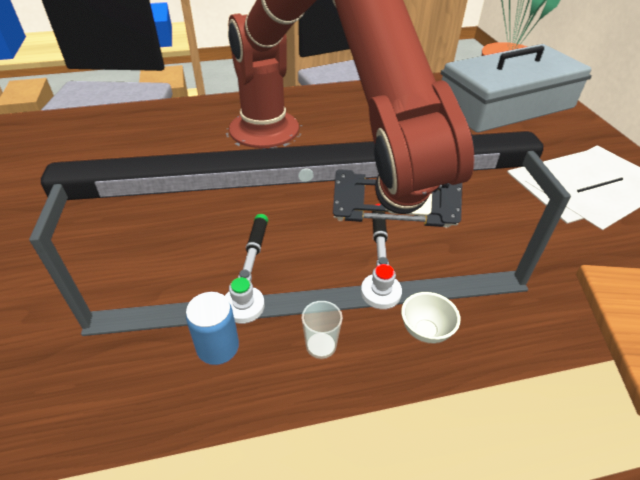

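View pics/side11.png

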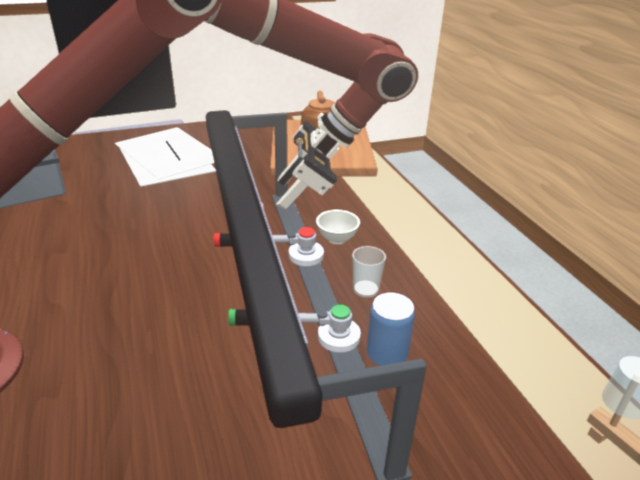

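The side view shows the arm clear of everything, the red wrench straight, and the green wrench and tea things where they were. Handing in.

```bash
python3 -c "
from cell import *
print(hand_in())"
```

```text
the job is handed in; nothing more can be done
None
```

I tightened the red-capped wrench to its click, held it there, let it spring straight, opened the fingers, backed the gripper clear and handed in at about 16 s. `hand_in()` gives no verdict, so these are my own checks.

**What I did:** I brought the gripper in under the bar, leaned back over the bolts at about 52° elevation. I closed the fingers loosely round the grip (about 33 mm open on a 28 mm handle) and swung it clockwise about 38°.

| Stage | Force at the fingers |
|---|---|
| Easy run-down | about 4–5 N |
| Bite | about 9 N |
| Click | level at about 15–16 N |

- **Fold:** it was held for over 1 s at an estimated 0.155 rad from the tool position and about 0.18 rad from the pin in the wrist view. I did not resolve the difference, but both are clear of the 0.30 stop, and the force never rose as it would at the stop.
- **After easing off:** the force fell to about 0.5 N before the fingers opened. The handle and head then lined up as they did before the fold. The pin measurement carries a constant bias of about 3°, from a small error in the bolt position.
- **Bystanders:** in the last pictures the green wrench, glass, caddy and bowl look unmoved, and the arm touches nothing.

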